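# Pull the fuse of a bench feed unit and close its bay

## Task

Take the fuse out of the bench feed unit: push its sprung black cap down, twist it anticlockwise to free it, lift it out and put it in the shallow steel tray. Then close the open fuse bay with the aluminium cover panel: hook one edge under the unit's lip and lower the other edge until the panel lies flat and fully home. Leave the other things on the bench where they are.

Things in the scene. Friction and masses are not known exactly. Their poses are not given: they have to be found in the camera images.
- unit: White feed unit fixed on the bench, 207 x 190 x 71 mm (81 mm at the lip), with an open bay in its top. Origin: at bench level on the axis of the fuse socket, the middle of the bay. x points from the lip side to the far side (a strip with four binding posts at x = 98 mm, tops at z = 85 mm), z up. Inside the panel's ledge the bay is open over x = +-58, y = +-68 mm, down to a floor at z = 48 mm.
- socket (a point): Centre of the fuse socket's mouth, z = 50 mm, on the cap's axis. Steel socket, 25 mm bore with two opposite slots for the cap's lugs, seen from above at +30 degrees (anticlockwise) from the unit's x. The lugs lie locked under its rim. Once the lugs are in line with the slots the cap lifts straight out, clear when 35 mm above its locked height.
- bay_seat (a point): Middle of the bay at ledge height, z = 66 mm: the middle of the panel's underside comes here when home. Axes as the unit's. The pocket for the panel runs x = -68 to +68 and y = -79 to +79 mm about it; a ledge all round it carries the panel. Its far and side walls rise 5 mm above the ledge, flush with the closed panel.
- lip_edge (a point): Middle of the lip's lower free edge (unit x = -55, z = 76 mm), axes as the unit's. The fixed lip, 5 mm thick, runs along the whole -x wall and overhangs the ledge by 13 mm (x = -68 to -55) with a 10 mm gap under it. From its edge to the far wall is 123 mm, so the 130 mm panel cannot drop in flat: it enters tilted, one edge first under the lip.
- cap: Loose black fuse cap, 86 mm tall, 120 g, locked in the socket at the start, top 104 mm above the bench. Origin: centre of the stem's underside, z up its axis. Stem 22 mm diameter, lower end white; two lugs along its x axis reach 21 mm out, 19 to 26 mm up; round knurled knob 30 mm diameter, 42 to 82 mm up; on it a grey pointer rib along x, in line with the lugs, 26 x 6 x 4 mm.
- plunger (a joint): How far the sprung cap is pressed, m: 0 locked, + down, -0.004 popped up free. Spring: 6 N at 0, 11 N at 8 mm. Press over 6 mm (about 8; it bottoms at 10), keep it down and turn the cap anticlockwise seen from above 65 degrees (1.13 rad; stop 4 degrees beyond). Pointer and lugs are then in line with the slots and the spring lifts the cap to 4 mm above its locked height.
- cap_grip (a point): On the cap's axis at 70 mm above its origin, in the round knob: a good height to grip, from any side (88 mm above the bench at the start; a grip of 40 N or more holds it). Axes as the cap's.
- tray: Shallow open steel tray fixed on the bench, 150 x 130 mm (its x, y), 22 mm high, floor and walls 4 mm thick. Origin: centre of its underside. The cap may stand or lie in it.
- panel: Loose aluminium cover panel, a flat plate 130 mm (its x) x 150 mm (its y) x 5 mm, 160 g, flat on the bench at the start; panel and tray stand on either side of the unit, sides vary. Origin: centre of its underside. In its middle a grey rib handle stands up, 44 mm long along y, 12 mm thick along x, from 5 to 36 mm above the underside. Either of its two 150 mm edges may go under the lip.
- panel_grip (a point): In the rib handle, 27 mm above the panel's underside: where to grip, the fingers closing along the panel's x axis. Axes as the panel's.
- spool: Bystander: solder spool, 54 mm diameter, 36 mm high.
- heatsink: Bystander: finned heat sink, 40 x 40 x 26 mm.
- chip_a: Bystander: processor chip, 28 x 28 x 5.5 mm, left of the unit.
- chip_b: Bystander: processor chip, 28 x 28 x 5.5 mm, right of the unit.
- screwdriver: Bystander: screwdriver, 160 mm long.
- multimeter: Bystander: multimeter lying on its back, 140 x 72 x 40 mm.

How it is judged (in metres and radians):
On the way, in this order (a step that is already met when the one before it is completed fails the run):
1. the cap is pressed down past its catch (by more than 5 mm) (value of joint plunger above 0.005 m), for 0.1 s.
2. the fuse cap is free and lifted clear of its socket (z of cap in the frame of unit above 0.05 m), for 0.1 s.
3. the fuse cap lies at rest in the tray, let go (x of cap in the frame of tray between -0.073 and 0.073 m and y of cap in the frame of tray between -0.063 and 0.063 m and z of cap in the frame of tray between -0.002 and 0.03 m and x of cap_grip in the frame of tray between -0.08 and 0.08 m and y of cap_grip in the frame of tray between -0.07 and 0.07 m and linear speed of cap below 0.03 m/s and contact force between cap and the fingers below 0.1 N), for 0.2 s.
At the end, for the whole second after the job is handed in: Panel flat and home on the bay ledge, one edge under the lip: middle within 6 mm (x) and 7 mm (y) of the bay's, underside 63 to 68.5 mm above the bench, tilt under 0.03 rad. Cap inside the tray: stem end below 30 mm, stem end and knob within its outline (knob: 5 mm over). Both let go, at rest (all of step 3 and x of panel in the frame of unit between -0.006 and 0.006 m and y of panel in the frame of unit between -0.007 and 0.007 m and z of panel in the frame of unit between 0.063 and 0.0685 m and angle between panel's own z axis and vertical below 0.03 rad and linear speed of panel below 0.02 m/s and contact force between panel and the fingers below 0.1 N); the robot touches nothing.
It fails at once if a bystander (spool, heat sink, chip, screwdriver or multimeter) is moved by more than 30 mm (distance of any of spool, heatsink, chip_a, chip_b, screwdriver, multimeter from where it was at the start of the episode above 0.03 m).
It also fails if it takes over 58 s, if anything falls off the work surface, if the arm or the gripper's body presses on something with over 40 N, if the wrist force passes 120 N, or if a joint passes its speed limit or range.

## Robot

A 6-joint arm with a two-finger parallel gripper is mounted at the origin on the work surface. World frame = base frame: x ahead of the robot, y to its left, z up, the work surface at z = 0. Lengths are in mm, angles in rad, forces in N, time in s.
With the tool pointing down it reaches from about 275 to 1000 mm from the base axis. Payload 8.4 kg.
Tool frame: the origin (TCP) lies at the very end of the fingers, on their centre line; the grasp point (between the pads) lies 19 mm behind it; z points along the fingers, y is the direction in which the jaws open and shut (so a half turn about z gives the same grasp; the last joint's range is limited). The gripper opens to 85 mm and grips with 20 to 120 N. Pads are 22 mm wide; open, the fingers measure 114 mm over their backs; the gripper's body (76 mm by 85 mm) begins 54 mm behind the grasp point. The pads swing forward as they close: fully open they stand 13 mm farther back than shut.
Start: joints at [1.207, 0.353, 1.633, -0, 1.155, -0.002], TCP at [221.223, 584.541, 231.281] pointing down, gripper open.
Joint ranges: [-2.63, 2.63], [-0.92, 2.1], [0.06, 2.66], [-1.3, 4.44], [0, 2.69], [-3.02, 3.02]. Speed limits (rad/s): [2.22, 2.22, 2.79, 3.14, 3.14, 3.14].

## Interface

Orientations are given as [roll, pitch, yaw] about the fixed x, y, z axes, in that order (R = Rz(yaw) Ry(pitch) Rx(roll)).
In Python, from rig import r gives the robot as it stands.
- The arm moves only by the tool jog_arm, never from a script. Its argument "moves" is a list of rows, each an object with "grip": the gripper command: -1 is fully open, 1 is shut, values between are in proportion; "translation": the shift along the tool's x, y, z in m, a list of three; "twist": the turn, a rotation vector about the tool's x, y, z in rad, a list of three. In form: [{"grip": grip, "translation": [dx, dy, dz], "twist": [ax, ay, az]}, ...]. A call has 1 to 10 rows; each row shifts and turns the commanded pose from where the row before left it, along the tool's axes as they then stand; what a row does not reach is not made up. A row lasts 1/12 s, in which the tool goes at most 41.7 mm and 7.16 degrees, less where a joint would pass 70% of its speed; a pose out of reach is approached as far as the arm can. A call with a gripper value outside its range is refused whole. The fingers move at their own pace and stop on an object; "squeeze" is the grip in N (left out, the last holds). Time passes only in rows, so rows that do not move let the fingers close. It gives the time, the measured TCP pose, the force and the opening at its end, in the units of the state.
- r.sense(): the state, without advancing time (a new reading comes with each control period).
- r.grab_frame(name): name is "scene" or "top"; returns (picture, depth): 400x640x3 uint8, red, green, blue; 400x640 float32, mm along the optical axis (not along the pixel's ray), 0 where there is no reading.
- r.calibration(name): a dict with "fx", "fy", "cx", "cy" (pixels), "R" (3x3) and "t" (3): a world point X has camera coordinates R X + t. Camera axes: x right, y down, z forward; pixel columns grow to the right and rows downward; lengths in mm; the calibration is good to about 2 mm. A picture is of the moment at which its call begins. calibration takes no time and is no camera call.
- r.sign_off(): hands the job in, once; it reports no verdict.
The state is a dict: "clock": time; "qpos": joint angles; "qvel": joint speeds; "joint_efforts": joint torques, N m; "eef_pos": TCP position; "tcp_rot": TCP orientation; "contact_force": force on the tool from outside, world axes, zero at the start; "wrist_torque": the same for the moment, N m; "opening": opening from 0.0 (shut) to 1.0 (fully open).
Only numpy, scipy, OpenCV 4.12 (cv2) and the standard library are available. Lean on these libraries where they do the work, as an engineer would, in place of code of your own. Each camera call takes 0.05 s, during which the arm holds its last target.

## Working session

There is one attempt and no reset: what is moved stays moved. The work goes in short steps, Python scripts to look and compute and a tool call to move; the robot and the scene stay as the last step left them, time stands still between calls to the robot, and variables do not carry over. Pictures are saved under pics/ and viewed, and the job is handed in when it is done.

Besides the shell and the picture viewer there is one more tool, called after ">>>" as name(argument=value, ...), one argument or row to a line, values as JSON. jog_arm: Moves the arm, as the interface text tells. Its arguments: {"type":"object","properties":{"moves":{"type":"array"},"squeeze":{"type":"number"}},"required":["moves"]}

```bash
ls; mkdir -p pics
python3 - <<'E'
from rig import r
import cv2,numpy as np
print(r.sense())
for n in("scene","top"):
    p,d=r.grab_frame(n); cv2.imwrite(f"pics/{n}0.png",p[:,:,::-1]); np.savez(f"{n}0.npz",p=p,d=d); c=r.calibration(n); print(n,c)
E
```

```text
pics
{'clock': 0.0, 'qpos': array([ 1.20662267e+00,  3.53643100e-01,  1.63418130e+00,  7.53580744e-06,
        1.15518668e+00, -2.39182241e-03]), 'qvel': array([ 4.65968528e-04, -1.44384228e-04, -5.57100448e-04, -2.32268499e-05,
        2.58340797e-04,  3.71037432e-04]), 'joint_efforts': array([ 1.00584715e-03, -6.05252552e+01, -3.42067158e+01,  5.36277855e-05,
        9.16234130e-03, -1.26840430e-05]), 'eef_pos': array([221.02842767, 584.07824568, 230.54465095]), 'tcp_rot': array([-3.14017424e+00, -1.02825751e-05,  2.77980776e+00]), 'contact_force': array([-0.48522183, -0.01660283,  0.28177746]), 'wrist_torque': array([-0.00929618,  0.04818873, -0.05114753]), 'opening': 0.9988284502009526}
scene {'fx': 379.7061541540532, 'fy': 379.7061541540532, 'cx': 310.94670176602415, 'cy': 201.02208501262805, 'R': array([[-0.85189354,  0.52364203,  0.00874224],
       [ 0.34861443,  0.57944678, -0.73668813],
       [-0.39082653, -0.62453219, -0.67617614]]), 't': array([ 481.25372961, -108.55529816, 1177.22239787])}
top {'fx': 494.93418808543385, 'fy': 494.93418808543385, 'cx': 319.77108030151163, 'cy': 190.61867059175037, 'R': array([[ 3.45153947e-02, -9.99403873e-01,  7.65943525e-04],
       [-9.73578128e-01, -3.37965606e-02, -2.25839372e-01],
       [ 2.25730629e-01,  7.04922919e-03, -9.74164253e-01]]), 't': array([ -10.17338522,  568.98244501, 1346.96523552])}
```

View pics/scene0.png

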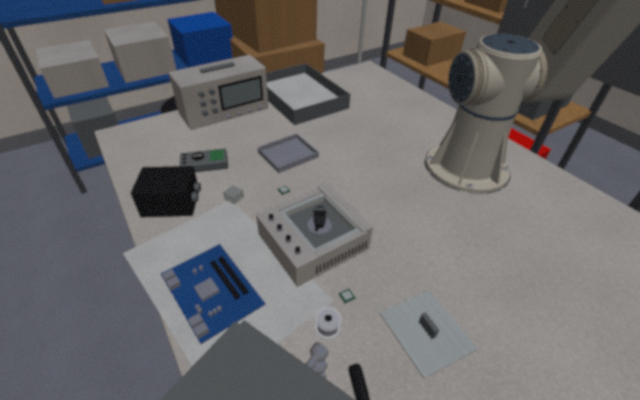

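View pics/top0.png

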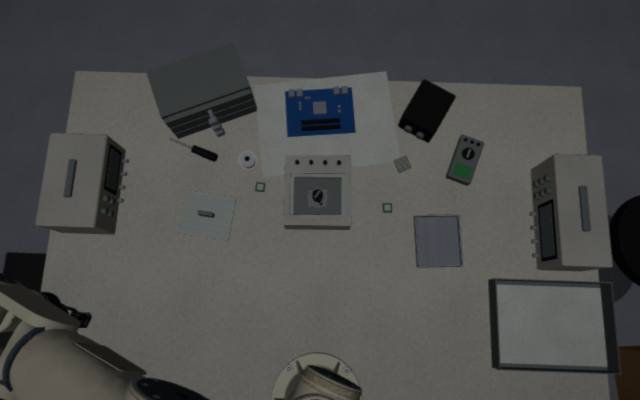

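The top view shows the unit near (318,192) with its posts on the far side and lip toward the robot. The panel is on the left at (207,216), the tray on the right at (438,241), and the cap at (318,197). Next I'll zoom in.

Run:
```python
import cv2,numpy as np
p=np.load("top0.npz")["p"][:,:,::-1]
a=cv2.convertScaleAbs(p,alpha=1.8)
u=cv2.resize(a[145:240,275:365],None,fx=6,fy=6,interpolation=cv2.INTER_CUBIC)
cv2.imwrite("pics/u.png",u)
b=cv2.resize(a[180:250,170:250],None,fx=5,fy=5,interpolation=cv2.INTER_CUBIC)
c=cv2.resize(a[200:280,400:480],None,fx=5,fy=5,interpolation=cv2.INTER_CUBIC)
b=cv2.copyMakeBorder(b,0,50,0,0,0)
cv2.imwrite("pics/pt.png",np.hstack([b,c]))
s=np.load("scene0.npz")["p"][:,:,::-1]
cv2.imwrite("pics/us.png",cv2.resize(s[175:285,245:385],None,fx=5,fy=5,interpolation=cv2.INTER_CUBIC))
```

```text
(no output)
```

View pics/u.png

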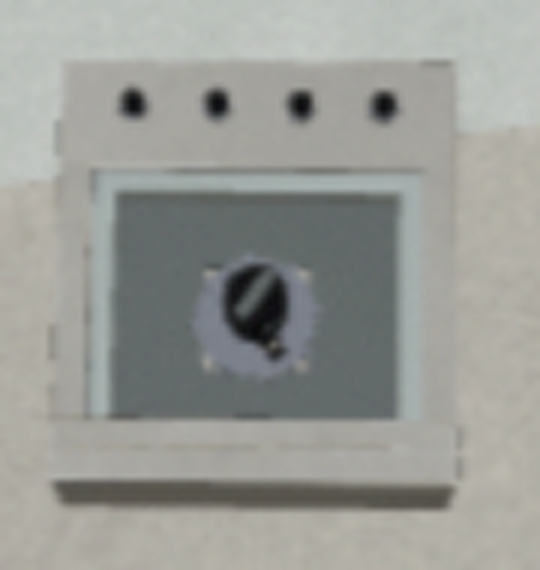

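View pics/pt.png

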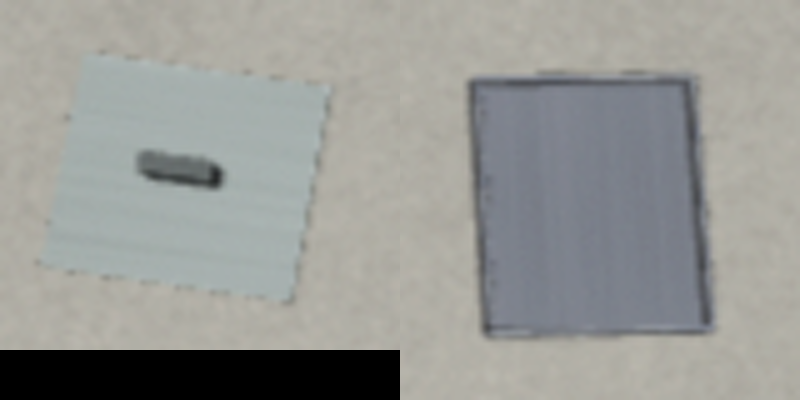

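View pics/us.png

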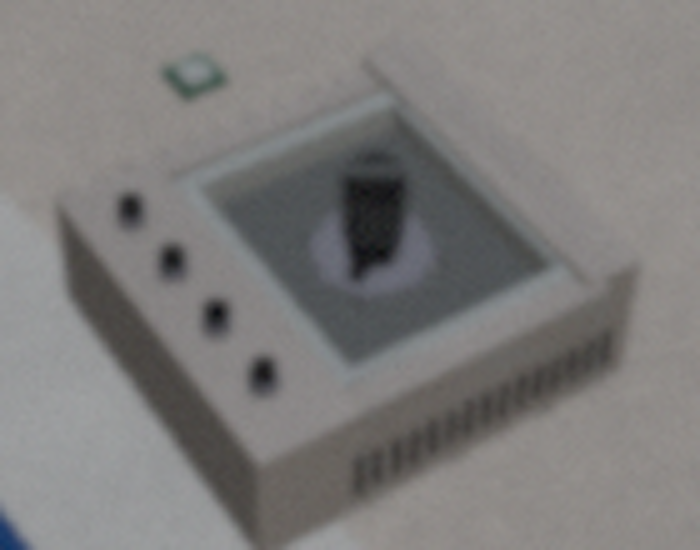

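```bash
cat > h.py <<'E'
import numpy as np
from rig import r
def ray(n,u,v,z):
    c=r.calibration(n); R=np.array(c["R"]); t=np.array(c["t"])
    d=R.T@np.array([(u-c["cx"])/c["fx"],(v-c["cy"])/c["fy"],1]); o=-R.T@t
    return o+d*(z-o[2])/d[2]
def z2(n,pts,f,ox,oy,z):
    return np.array([ray(n,(a+.5)/f-.5+ox,(b+.5)/f-.5+oy,z) for a,b in pts])
E
python3 - <<'E'
from h import *
np.set_printoptions(precision=1,suppress=True)
po=z2("top",[(133,103),(217,104),(301,105),(384,105)],6,275,145,85);print("posts",po)
v=po[0]-po[-1];print("unit yaw",np.degrees(np.arctan2(-v[0],v[1])))
print("unit top outline z71 far corners",z2("top",[(65,62),(455,62)],6,275,145,71))
print("pocket far z71",z2("top",[(92,170),(423,170)],6,275,145,71))
print("lip near z81, lip edge",z2("top",[(53,482),(455,484),(90,418),(425,418)],6,275,145,81))
print("bay floor outline at z66",z2("top",[(112,192),(402,192)],6,275,145,66))
print("rib",z2("top",[(240,312),(280,268)],6,275,145,104))
print("scene posts",z2("scene",[(131,208),(172,260),(216,315),(263,372)],5,245,175,85))
print("scene lip corners z81",z2("scene",[(365,65),(597,283),(385,42),(640,265)],5,245,175,81))
pc=z2("top",[(90,52),(330,87),(290,302),(42,265)],5,170,180,5);print("panel",pc,pc.mean(0))
tc=z2("top",[(70,78),(292,76),(312,328),(87,335)],5,400,200,22);print("tray",tc,tc.mean(0))
rb=z2("top",[(138,158),(218,168)],5,170,180,36);print("rib",rb,rb.mean(0))
import cv2
# depth based check
for n in("top","scene"):
    D=np.load(n+"0.npz");d=D["d"];c=r.calibration(n)
    vv,uu=np.mgrid[0:400,0:640]
    X=np.stack([(uu-c["cx"])/c["fx"]*d,(vv-c["cy"])/c["fy"]*d,d],-1)
    W=(X-np.array(c["t"]))@np.array(c["R"]); W[d==0]=0
    np.save(n+"W.npy",W)
    k=(W[...,2]>92)&(W[...,2]<112)&(abs(W[...,0]-po[:,0].mean()+98)<40)&(abs(W[...,1]-po[:,1].mean())<40)
    print(n,"cap pts",k.sum(),W[k].mean(0) if k.any() else'')
E
```

```text
posts [[646.5  77.9  85. ]
 [647.4  38.   85. ]
 [648.3  -1.9  85. ]
 [649.7 -41.3  85. ]]
unit yaw 1.5158501866476535
unit top outline z71 far corners [[670.  112.3  71. ]
 [676.5 -75.4  71. ]]
pocket far z71 [[616.7  96.7  71. ]
 [622.2 -61.2  71. ]]
lip near z81, lip edge [[464.2 106.9  81. ]
 [469.7 -79.   81. ]
 [494.8  91.2  81. ]
 [500.2 -64.4  81. ]]
bay floor outline at z66 [[607.5  87.   66. ]
 [612.3 -51.6  66. ]]
rib [[542.6  23.  104. ]
 [564.    5.3 104. ]]
scene posts [[653.5 -36.5  85. ]
 [652.8   3.   85. ]
 [651.9  42.6  85. ]
 [650.6  81.6  85. ]]
scene lip corners z81 [[502.2 -71.   81. ]
 [493.3 111.5  81. ]
 [483.5 -81.2  81. ]
 [469.5 112.8  81. ]]
panel [[571.2 403.4   5. ]
 [554.8 259.    5. ]
 [426.2 272.9   5. ]
 [442.8 419.3   5. ]] [498.7 338.6   5. ]
tray [[ 515.1 -265.5   22. ]
 [ 520.7 -394.7   22. ]
 [ 375.4 -401.9   22. ]
 [ 367.1 -273.9   22. ]] [ 444.6 -334.    22. ]
rib [[502.6 361.   36. ]
 [498.3 314.4  36. ]] [500.4 337.7  36. ]
top cap pts 95 [551.1  16.8 100. ]
scene cap pts 112 [555.7  19.4  99. ]
```

>>> jog_arm(
  moves=[
    {"grip": -0.3, "translation": [0, 0, 0], "twist": [0, 0, 0.118]},
    {"grip": -0.3, "translation": [0, 0, 0], "twist": [0, 0, 0.118]},
    {"grip": -0.3, "translation": [0, 0, 0], "twist": [0, 0, 0.118]},
    {"grip": -0.3, "translation": [0, 0, 0], "twist": [0, 0, 0.118]},
    {"grip": -0.3, "translation": [0, 0, 0], "twist": [0, 0, 0.118]},
    {"grip": -0.3, "translation": [0, 0, 0], "twist": [0, 0, 0.118]},
    {"grip": -0.3, "translation": [0, 0, 0], "twist": [0, 0, 0.118]},
    {"grip": -0.3, "translation": [0, 0, 0], "twist": [0, 0, 0.118]},
    {"grip": -0.3, "translation": [0, 0, 0], "twist": [0, 0, 0.118]},
    {"grip": -0.3, "translation": [0, 0, 0], "twist": [0, 0, 0.118]},
  ],
  squeeze=60,
)

```text
clock: 0.93
eef_pos: [221.1, 584.3, 230.9]
tcp_rot: [-3.141, 0.001, 1.594]
contact_force: [0.3, -0.3, 0.4]
opening: 0.648
```

>>> jog_arm(
  moves=[
    {"grip": -0.3, "translation": [-0.032, 0.0175, 0], "twist": [0, 0, 0]},
    {"grip": -0.3, "translation": [-0.032, 0.0175, 0], "twist": [0, 0, 0]},
    {"grip": -0.3, "translation": [-0.032, 0.0175, 0], "twist": [0, 0, 0]},
    {"grip": -0.3, "translation": [-0.032, 0.0175, 0], "twist": [0, 0, 0]},
    {"grip": -0.3, "translation": [-0.032, 0.0175, 0], "twist": [0, 0, 0]},
    {"grip": -0.3, "translation": [-0.032, 0.0175, 0], "twist": [0, 0, 0]},
    {"grip": -0.3, "translation": [-0.032, 0.0175, 0], "twist": [0, 0, 0]},
    {"grip": -0.3, "translation": [-0.032, 0.0175, 0], "twist": [0, 0, 0]},
    {"grip": -0.3, "translation": [-0.032, 0.0175, 0], "twist": [0, 0, 0]},
    {"grip": -0.3, "translation": [-0.032, 0.0175, 0], "twist": [0, 0, 0]},
  ],
)

```text
clock: 1.77
eef_pos: [405.8, 268.0, 231.1]
tcp_rot: [-3.141, 0.0, 1.6]
contact_force: [1.2, 1.0, -0.3]
opening: 0.649
```

>>> jog_arm(
  moves=[
    {"grip": -0.3, "translation": [-0.032, 0.0175, 0.005], "twist": [0, 0, 0]},
    {"grip": -0.3, "translation": [-0.032, 0.0175, 0.01], "twist": [0, 0, 0]},
    {"grip": -0.3, "translation": [-0.032, 0.0175, 0.01], "twist": [0, 0, 0]},
    {"grip": -0.3, "translation": [-0.032, 0.0175, 0.01], "twist": [0, 0, 0]},
    {"grip": -0.3, "translation": [-0.032, 0.0175, 0.01], "twist": [0, 0, 0]},
    {"grip": -0.3, "translation": [-0.032, 0.0175, 0.01], "twist": [0, 0, 0]},
    {"grip": -0.3, "translation": [-0.032, 0.0175, 0.01], "twist": [0, 0, 0]},
    {"grip": -0.3, "translation": [-0.032, 0.0175, 0.01], "twist": [0, 0, 0]},
    {"grip": -0.3, "translation": [0, 0, 0.005], "twist": [0, 0, 0]},
    {"grip": -0.3, "translation": [0, 0, 0], "twist": [0, 0, 0]},
  ],
)

```text
clock: 2.6
eef_pos: [552.4, 16.3, 149.7]
tcp_rot: [-3.139, 0.0, 1.597]
contact_force: [-0.1, -0.1, 0.1]
opening: 0.648
```

Run:
```python
from rig import r
import cv2,numpy as np
for n in("scene","top"):
    p,d=r.grab_frame(n); np.savez(f"{n}1.npz",p=p,d=d)
    a=cv2.convertScaleAbs(p[:,:,::-1],alpha=1.5)
    c=a[130:290,230:400] if n=="scene" else a[130:250,260:380]
    cv2.imwrite(f"pics/{n}1.png",cv2.resize(c,None,fx=4,fy=4,interpolation=cv2.INTER_CUBIC)[:600])
s=r.sense();print(s["eef_pos"],s["tcp_rot"],s["qpos"])
```

```text
[552.05905699  18.1583417  150.88138581] [-3.14004727e+00 -2.67469459e-04  1.59928468e+00] [2.99971447e-02 3.34633973e-01 1.86212270e+00 3.32551245e-04
 9.46380991e-01 1.31396426e-03]
```

View pics/scene1.png

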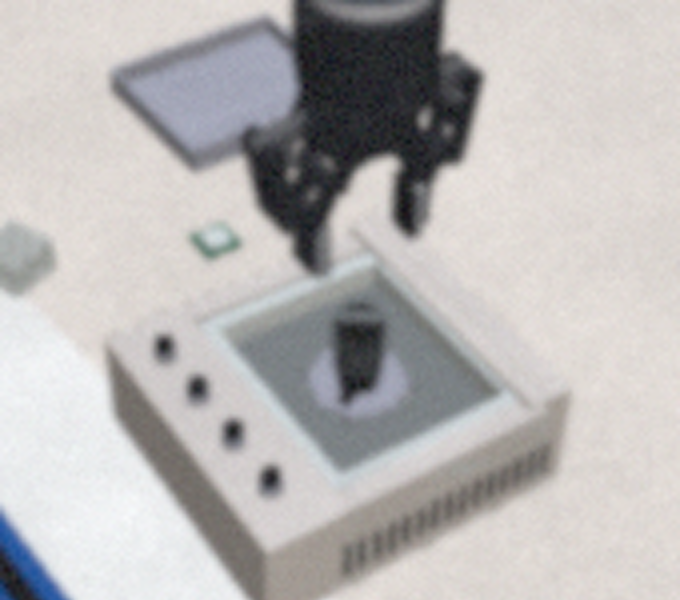

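View pics/top1.png

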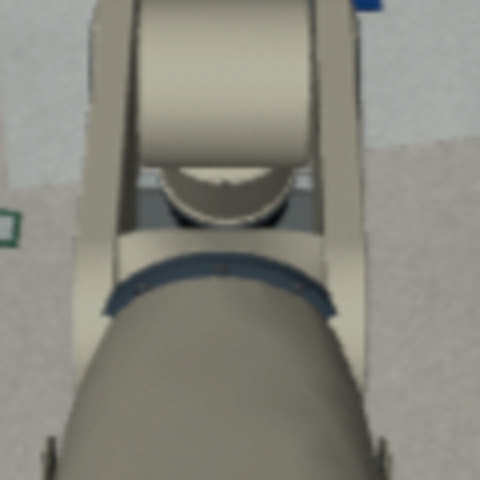

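The scene view shows the fingertips at about (318,268) and (410,232), above the knob at about (358,312). The top view is blocked by the arm.

Run:
```python
from h import *
np.set_printoptions(precision=1,suppress=True)
for z in(150,155):print(z,z2("scene",[(318,268),(408,232),(363,250)],4,230,130,z))
print("cap top",z2("scene",[(336,318),(384,318),(360,313)],4,230,130,100))
print("posts",z2("scene",[(165,345),(198,386),(233,431),(271,478)],4,230,130,85))
```

```text
150 [[579.1  12.8 150. ]
 [519.2  13.  150. ]
 [549.5  12.9 150. ]]
155 [[582.   17.6 155. ]
 [522.7  17.8 155. ]
 [552.7  17.7 155. ]]
cap top [[563.5   8.  100. ]
 [539.6  22.4 100. ]
 [549.3  11.7 100. ]]
posts [[652.8 -37.4  85. ]
 [651.9   1.8  85. ]
 [651.5  42.1  85. ]
 [650.4  82.1  85. ]]
```

>>> jog_arm(
  moves=[
    {"grip": -0.3, "translation": [0, 0, 0.012], "twist": [0, 0, 0]},
    {"grip": -0.3, "translation": [0, 0, 0.012], "twist": [0, 0, 0]},
    {"grip": -0.3, "translation": [0, 0, 0.012], "twist": [0, 0, 0]},
    {"grip": -0.3, "translation": [0, 0, 0.012], "twist": [0, 0, 0]},
    {"grip": -0.3, "translation": [0, 0, 0.012], "twist": [0, 0, 0]},
    {"grip": -0.3, "translation": [0, 0, 0.012], "twist": [0, 0, 0]},
    {"grip": -0.3, "translation": [0, 0, 0.01], "twist": [0, 0, 0]},
    {"grip": -0.3, "translation": [0, 0, 0], "twist": [0, 0, 0]},
  ],
)

```text
clock: 3.37
eef_pos: [551.3, 17.9, 66.8]
tcp_rot: [-3.138, 0.0, 1.6]
contact_force: [0.1, -0.7, -0.3]
opening: 0.648
```

Run:
```python
from rig import r
import cv2,numpy as np
for n in("scene",):
    p,d=r.grab_frame(n)
    a=cv2.convertScaleAbs(p[:,:,::-1],alpha=1.5)
    c=a[130:290,230:400]
    cv2.imwrite(f"pics/{n}2.png",cv2.resize(c,None,fx=4,fy=4,interpolation=cv2.INTER_CUBIC)[:600])
s=r.sense();print(s["eef_pos"],s["tcp_rot"],s["contact_force"])
```

```text
[551.90431962  17.90952376  67.87564344] [-3.13913422e+00  2.55260758e-06  1.59980125e+00] [0.50727413 0.87609192 1.28173214]
```

View pics/scene2.png

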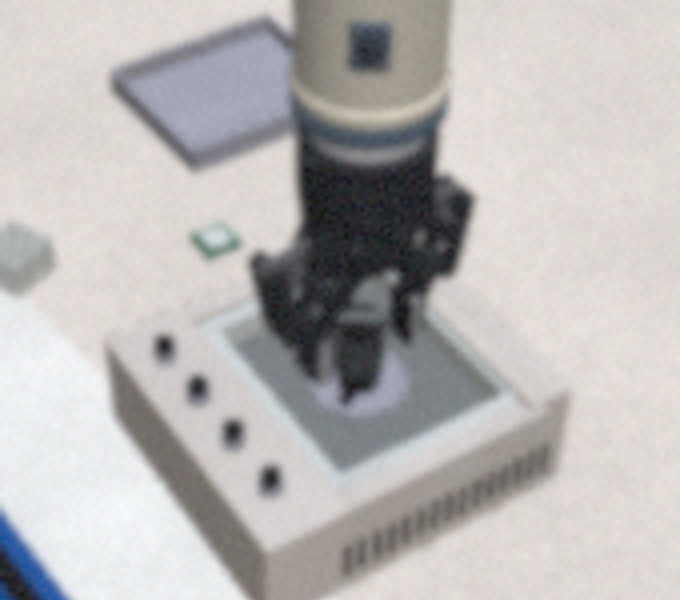

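The fingers straddle the knob (about (360,340) in the crop). Next I'll close on it.

>>> jog_arm(
  moves=[
    {"grip": 1, "translation": [0, 0, 0], "twist": [0, 0, 0]},
    {"grip": 1, "translation": [0, 0, 0], "twist": [0, 0, 0]},
    {"grip": 1, "translation": [0, 0, 0], "twist": [0, 0, 0]},
    {"grip": 1, "translation": [0, 0, 0], "twist": [0, 0, 0]},
    {"grip": 1, "translation": [0, 0, 0], "twist": [0, 0, 0]},
    {"grip": 1, "translation": [0, 0, 0], "twist": [0, 0, 0]},
  ],
  squeeze=60,
)

```text
clock: 3.92
eef_pos: [553.1, 17.8, 70.0]
tcp_rot: [3.141, 0.0, 1.6]
contact_force: [-1.3, 0.2, 5.3]
opening: 0.333
```

>>> jog_arm(
  moves=[
    {"grip": 1, "translation": [0, 0, 0.003], "twist": [0, 0, 0]},
    {"grip": 1, "translation": [0, 0, 0.003], "twist": [0, 0, 0]},
    {"grip": 1, "translation": [0, 0, 0.002], "twist": [0, 0, 0]},
    {"grip": 1, "translation": [0, 0, 0], "twist": [0, 0, 0]},
    {"grip": 1, "translation": [0, 0, 0], "twist": [0, 0, 0]},
  ],
)

```text
clock: 4.33
eef_pos: [553.2, 17.9, 62.1]
tcp_rot: [3.141, 0.0, 1.6]
contact_force: [-2.5, -1.1, 9.9]
opening: 0.334
```

>>> jog_arm(
  moves=[
    {"grip": 1, "translation": [0, 0, 0.0005], "twist": [0, 0, -0.06]},
    {"grip": 1, "translation": [0, 0, 0], "twist": [0, 0, -0.12]},
    {"grip": 1, "translation": [0, 0, 0], "twist": [0, 0, -0.12]},
    {"grip": 1, "translation": [0, 0, 0], "twist": [0, 0, -0.12]},
    {"grip": 1, "translation": [0, 0, 0], "twist": [0, 0, -0.12]},
    {"grip": 1, "translation": [0, 0, 0], "twist": [0, 0, -0.12]},
    {"grip": 1, "translation": [0, 0, 0], "twist": [0, 0, -0.12]},
    {"grip": 1, "translation": [0, 0, 0], "twist": [0, 0, -0.12]},
    {"grip": 1, "translation": [0, 0, 0], "twist": [0, 0, -0.12]},
    {"grip": 1, "translation": [0, 0, 0], "twist": [0, 0, -0.1]},
  ],
)

```text
clock: 5.17
eef_pos: [553.0, 17.8, 61.7]
tcp_rot: [3.141, 0.001, 2.726]
contact_force: [-3.9, -0.9, 10.0]
opening: 0.329
```

>>> jog_arm(
  moves=[
    {"grip": 1, "translation": [0, 0, 0], "twist": [0, 0, -0.03]},
    {"grip": 1, "translation": [0, 0, 0], "twist": [0, 0, 0]},
    {"grip": 1, "translation": [0, 0, 0], "twist": [0, 0, 0]},
  ],
)

```text
clock: 5.42
eef_pos: [552.8, 18.0, 61.7]
tcp_rot: [3.141, 0.0, 2.75]
contact_force: [-4.1, 0.5, 9.8]
opening: 0.334
```

>>> jog_arm(
  moves=[
    {"grip": 1, "translation": [0, 0, -0.004], "twist": [0, 0, 0]},
    {"grip": 1, "translation": [0, 0, -0.004], "twist": [0, 0, 0]},
    {"grip": 1, "translation": [0, 0, -0.004], "twist": [0, 0, 0]},
    {"grip": 1, "translation": [0, 0, -0.004], "twist": [0, 0, 0]},
    {"grip": 1, "translation": [0, 0, 0], "twist": [0, 0, 0]},
  ],
)

```text
clock: 5.83
eef_pos: [552.9, 18.0, 77.4]
tcp_rot: [3.141, 0.0, 2.75]
contact_force: [-1.3, 0.6, 0.6]
opening: 0.338
```

>>> jog_arm(
  moves=[
    {"grip": 1, "translation": [0, 0, -0.01], "twist": [0, 0, 0]},
    {"grip": 1, "translation": [0, 0, -0.01], "twist": [0, 0, 0]},
    {"grip": 1, "translation": [0, 0, -0.01], "twist": [0, 0, 0]},
    {"grip": 1, "translation": [0, 0, -0.02], "twist": [0, 0, 0]},
    {"grip": 1, "translation": [0, 0, -0.03], "twist": [0, 0, 0]},
    {"grip": 1, "translation": [0, 0, 0], "twist": [0, 0, 0]},
  ],
)

```text
clock: 6.33
eef_pos: [556.1, 17.9, 162.6]
tcp_rot: [3.138, 0.008, 2.75]
contact_force: [1.6, 0.8, -1.8]
opening: 0.332
```

Run:
```python
from rig import r
import cv2,numpy as np
for n in("scene",):
    p,d=r.grab_frame(n)
    a=cv2.convertScaleAbs(p[:,:,::-1],alpha=1.5)
    c=a[130:290,230:400]
    cv2.imwrite(f"pics/{n}3.png",cv2.resize(c,None,fx=4,fy=4,interpolation=cv2.INTER_CUBIC)[:600])
s=r.sense();print(s["eef_pos"],s["tcp_rot"],s["contact_force"])
```

```text
[555.31748583  17.9268674  160.52444911] [3.13892272 0.00619773 2.74982048] [ 0.18207033 -0.13576662 -1.51597931]
```

View pics/scene3.png

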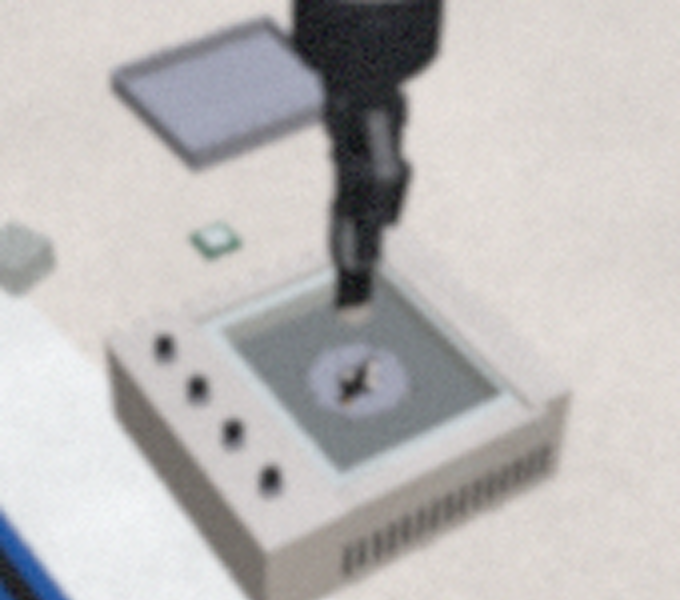

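>>> jog_arm(
  moves=[
    {"grip": 1, "translation": [-0.0028, -0.02, 0], "twist": [0, 0, 0]},
    {"grip": 1, "translation": [-0.0028, -0.0315, 0], "twist": [0, 0, 0]},
    {"grip": 1, "translation": [-0.0028, -0.0315, 0], "twist": [0, 0, 0]},
    {"grip": 1, "translation": [-0.0028, -0.0315, 0], "twist": [0, 0, 0]},
    {"grip": 1, "translation": [-0.0028, -0.0315, 0], "twist": [0, 0, 0]},
    {"grip": 1, "translation": [-0.0028, -0.0315, 0], "twist": [0, 0, 0]},
    {"grip": 1, "translation": [-0.0028, -0.0315, 0], "twist": [0, 0, 0]},
    {"grip": 1, "translation": [-0.0028, -0.0315, 0], "twist": [0, 0, 0]},
    {"grip": 1, "translation": [-0.0028, -0.0315, 0], "twist": [0, 0, 0]},
    {"grip": 1, "translation": [-0.0028, -0.0315, 0], "twist": [0, 0, 0]},
  ],
)

```text
clock: 7.22
eef_pos: [461.8, -274.6, 156.5]
tcp_rot: [3.142, -0.0, 2.75]
contact_force: [0.4, -0.9, -0.5]
opening: 0.335
```

>>> jog_arm(
  moves=[
    {"grip": 1, "translation": [-0.0028, -0.0315, 0.01], "twist": [0, 0, 0]},
    {"grip": 1, "translation": [-0.0028, -0.0315, 0.01], "twist": [0, 0, 0]},
    {"grip": 1, "translation": [0, 0, 0.02], "twist": [0, 0, 0]},
    {"grip": 1, "translation": [0, 0, 0.02], "twist": [0, 0, 0]},
    {"grip": 1, "translation": [0, 0, 0.02], "twist": [0, 0, 0]},
    {"grip": 1, "translation": [0, 0, 0.01], "twist": [0, 0, 0]},
    {"grip": 1, "translation": [0, 0, 0], "twist": [0, 0, 0]},
    {"grip": 1, "translation": [0, 0, 0], "twist": [0, 0, 0]},
  ],
)

```text
clock: 7.88
eef_pos: [443.7, -333.4, 66.6]
tcp_rot: [3.141, -0.001, 2.75]
contact_force: [-0.6, 0.3, -0.3]
opening: 0.336
```

Run:
```python
from rig import r
import cv2,numpy as np
for n in("scene",):
    p,d=r.grab_frame(n)
    a=cv2.convertScaleAbs(p[:,:,::-1],alpha=1.5)
    c=a[60:200,220:380]
    cv2.imwrite(f"pics/{n}4.png",cv2.resize(c,None,fx=4,fy=4,interpolation=cv2.INTER_CUBIC)[:600])
s=r.sense();print(s["eef_pos"],s["tcp_rot"],s["contact_force"])
```

```text
[ 444.31499651 -333.75329421   67.37106541] [-3.14144299e+00  4.93487441e-04  2.75012188e+00] [ 0.59274727 -0.45343219 -0.63362953]
```

View pics/scene4.png

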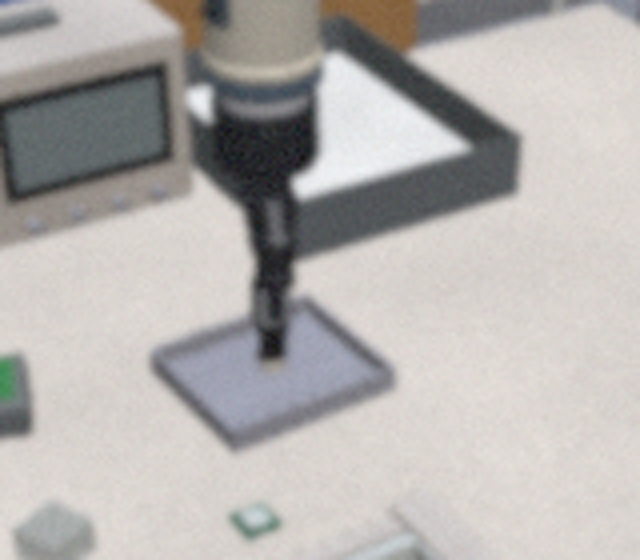

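The cap hangs over the tray's middle, at about (272,365). I'll lower it the rest of the way.

>>> jog_arm(
  moves=[
    {"grip": 1, "translation": [0, 0, 0.005], "twist": [0, 0, 0]},
    {"grip": 1, "translation": [0, 0, 0.003], "twist": [0, 0, 0]},
    {"grip": 1, "translation": [0, 0, 0.001], "twist": [0, 0, 0]},
    {"grip": 1, "translation": [0, 0, 0.001], "twist": [0, 0, 0]},
    {"grip": 1, "translation": [0, 0, 0], "twist": [0, 0, 0]},
  ],
)

```text
clock: 8.35
eef_pos: [443.9, -333.6, 56.8]
tcp_rot: [-3.142, 0.0, 2.75]
contact_force: [-0.3, 0.3, -1.1]
opening: 0.332
```

>>> jog_arm(
  moves=[
    {"grip": 1, "translation": [0, 0, 0.001], "twist": [0, 0, 0]},
    {"grip": 1, "translation": [0, 0, 0], "twist": [0, 0, 0]},
  ],
)

```text
clock: 8.52
eef_pos: [444.2, -333.8, 56.3]
tcp_rot: [-3.141, 0.001, 2.75]
contact_force: [-0.8, 1.0, 5.6]
opening: 0.335
```

Contact with the tray. Releasing.

>>> jog_arm(
  moves=[
    {"grip": 0.2, "translation": [0, 0, 0], "twist": [0, 0, 0]},
    {"grip": 0, "translation": [0, 0, 0], "twist": [0, 0, 0]},
    {"grip": -0.2, "translation": [0, 0, 0], "twist": [0, 0, 0]},
    {"grip": -0.3, "translation": [0, 0, 0], "twist": [0, 0, 0]},
    {"grip": -0.3, "translation": [0, 0, 0], "twist": [0, 0, 0]},
    {"grip": -0.3, "translation": [0, 0, -0.01], "twist": [0, 0, 0]},
    {"grip": -0.3, "translation": [0, 0, -0.02], "twist": [0, 0, 0]},
    {"grip": -0.3, "translation": [0, 0, -0.03], "twist": [0, 0, 0]},
    {"grip": -0.3, "translation": [0, 0, -0.04], "twist": [0, 0, 0]},
  ],
)

```text
clock: 9.27
eef_pos: [442.4, -332.6, 155.4]
tcp_rot: [3.14, -0.004, 2.75]
contact_force: [0.9, -0.6, -0.5]
opening: 0.646
```

Run:
```python
from rig import r
import cv2,numpy as np
for n in("scene",):
    p,d=r.grab_frame(n)
    a=cv2.convertScaleAbs(p[:,:,::-1],alpha=1.5)
    c=a[60:200,220:380]
    cv2.imwrite(f"pics/{n}5.png",cv2.resize(c,None,fx=4,fy=4,interpolation=cv2.INTER_CUBIC)[:600])
s=r.sense();print(s["eef_pos"],s["tcp_rot"],s["contact_force"])
```

```text
[ 446.38999642 -335.5126356   164.38375499] [-3.13969998  0.00727718  2.74982459] [ 2.42715688 -2.5746857   6.33604157]
```

View pics/scene5.png

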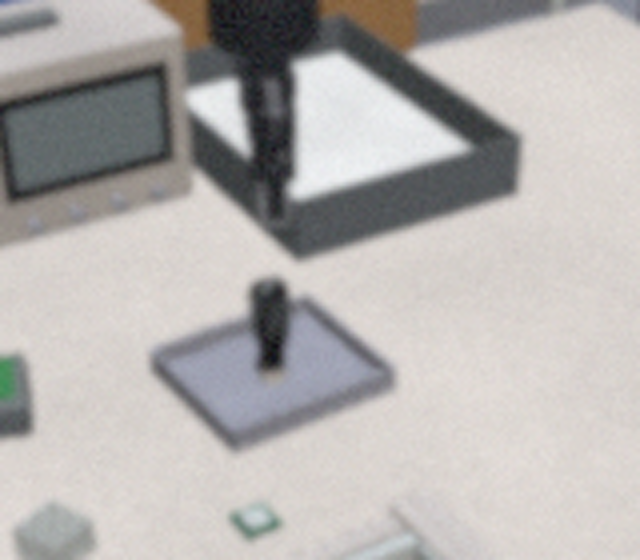

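>>> jog_arm(
  moves=[
    {"grip": -0.6, "translation": [0, 0, 0], "twist": [0, 0, 0.12]},
    {"grip": -0.6, "translation": [0, 0, 0], "twist": [0, 0, 0.12]},
    {"grip": -0.6, "translation": [0, 0, 0], "twist": [0, 0, 0.12]},
    {"grip": -0.6, "translation": [0, 0, 0], "twist": [0, 0, 0.12]},
    {"grip": -0.6, "translation": [0, 0, 0], "twist": [0, 0, 0.12]},
    {"grip": -0.6, "translation": [0, 0, 0], "twist": [0, 0, 0.12]},
    {"grip": -0.6, "translation": [0, 0, 0], "twist": [0, 0, 0.12]},
    {"grip": -0.6, "translation": [0, 0, 0], "twist": [0, 0, 0.12]},
    {"grip": -0.6, "translation": [0, 0, 0], "twist": [0, 0, 0.12]},
    {"grip": -0.6, "translation": [0, 0, 0], "twist": [0, 0, 0.12]},
  ],
)

```text
clock: 10.15
eef_pos: [444.0, -333.7, 156.4]
tcp_rot: [3.141, 0.0, 1.544]
contact_force: [0.2, 0.5, 0.2]
opening: 0.803
```

>>> jog_arm(
  moves=[
    {"grip": -0.6, "translation": [0, 0, 0], "twist": [0, 0, 0.092]},
    {"grip": -0.6, "translation": [0, 0, 0], "twist": [0, 0, 0]},
  ],
)

```text
clock: 10.32
eef_pos: [444.0, -333.7, 156.4]
tcp_rot: [3.141, 0.0, 1.454]
contact_force: [-0.0, 0.4, -0.2]
opening: 0.795
```

>>> jog_arm(
  moves=[
    {"grip": -0.6, "translation": [0.0337, -0.0011, 0], "twist": [0, 0, 0]},
    {"grip": -0.6, "translation": [0.0337, -0.0011, 0], "twist": [0, 0, 0]},
    {"grip": -0.6, "translation": [0.0337, -0.0011, 0], "twist": [0, 0, 0]},
    {"grip": -0.6, "translation": [0.0337, -0.0011, 0], "twist": [0, 0, 0]},
    {"grip": -0.6, "translation": [0.0337, -0.0011, 0], "twist": [0, 0, 0]},
    {"grip": -0.6, "translation": [0.0337, -0.0011, 0], "twist": [0, 0, 0]},
    {"grip": -0.6, "translation": [0.0337, -0.0011, 0], "twist": [0, 0, 0]},
    {"grip": -0.6, "translation": [0.0337, -0.0011, 0], "twist": [0, 0, 0]},
    {"grip": -0.6, "translation": [0.0337, -0.0011, 0], "twist": [0, 0, 0]},
    {"grip": -0.6, "translation": [0.0337, -0.0011, 0], "twist": [0, 0, 0]},
  ],
)

```text
clock: 11.15
eef_pos: [471.0, 4.1, 156.4]
tcp_rot: [3.141, -0.0, 1.461]
contact_force: [1.8, -0.5, 0.9]
opening: 0.797
```

>>> jog_arm(
  moves=[
    {"grip": -0.6, "translation": [0.0337, -0.0011, 0], "twist": [0, 0, 0]},
    {"grip": -0.6, "translation": [0.0337, -0.0011, 0], "twist": [0, 0, 0]},
    {"grip": -0.6, "translation": [0.0337, -0.0011, 0], "twist": [0, 0, 0]},
    {"grip": -0.6, "translation": [0.0337, -0.0011, 0], "twist": [0, 0, 0]},
    {"grip": -0.6, "translation": [0.0337, -0.0011, 0], "twist": [0, 0, 0]},
    {"grip": -0.6, "translation": [0.0337, -0.0011, 0], "twist": [0, 0, 0]},
    {"grip": -0.6, "translation": [0.0337, -0.0011, 0], "twist": [0, 0, 0]},
    {"grip": -0.6, "translation": [0.0337, -0.0011, 0], "twist": [0, 0, 0]},
    {"grip": -0.6, "translation": [0.0337, -0.0011, 0], "twist": [0, 0, 0]},
    {"grip": -0.6, "translation": [0.0337, -0.0011, 0], "twist": [0, 0, 0]},
  ],
)

```text
clock: 11.98
eef_pos: [497.9, 340.4, 156.3]
tcp_rot: [3.141, -0.0, 1.462]
contact_force: [0.2, -0.2, 0.7]
opening: 0.798
```

>>> jog_arm(
  moves=[
    {"grip": -0.6, "translation": [0, 0, 0.04], "twist": [0, 0, 0]},
    {"grip": -0.6, "translation": [0, 0, 0.04], "twist": [0, 0, 0]},
    {"grip": -0.6, "translation": [0, 0, 0.015], "twist": [0, 0, 0]},
    {"grip": -0.6, "translation": [0, 0, 0], "twist": [0, 0, 0]},
    {"grip": -0.6, "translation": [0, 0, 0], "twist": [0, 0, 0]},
  ],
)

```text
clock: 12.4
eef_pos: [497.8, 338.4, 60.6]
tcp_rot: [-3.14, 0.001, 1.46]
contact_force: [1.0, 0.1, 1.5]
opening: 0.801
```

Run:
```python
from rig import r
import cv2,numpy as np
for n in("scene","top"):
    p,d=r.grab_frame(n); np.savez(f"{n}6.npz",p=p,d=d)
    a=cv2.convertScaleAbs(p[:,:,::-1],alpha=1.5)
    c=a[250:390,350:510] if n=="scene" else a[150:270,160:360]
    cv2.imwrite(f"pics/{n}6.png",cv2.resize(c,None,fx=4,fy=4,interpolation=cv2.INTER_CUBIC)[:600])
s=r.sense();print(s["eef_pos"],s["tcp_rot"],s["contact_force"])
```

```text
[499.22603227 339.13009865  62.54130789] [ 3.13961754e+00 -1.66529267e-03  1.45880151e+00] [0.66312896 0.02588324 0.45060803]
```

View pics/scene6.png

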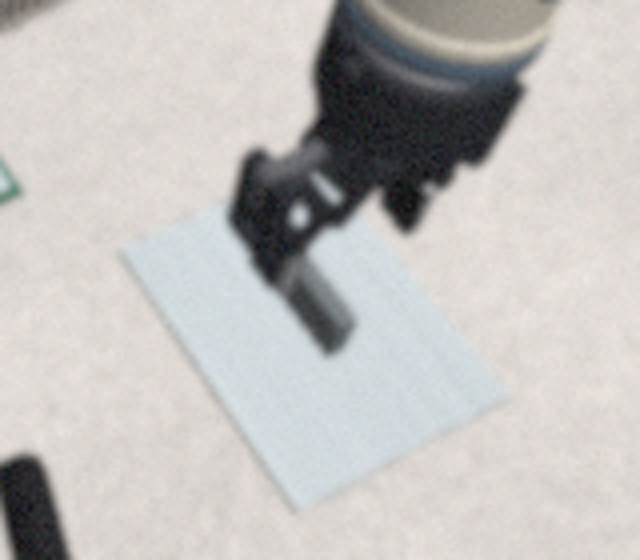

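View pics/top6.png

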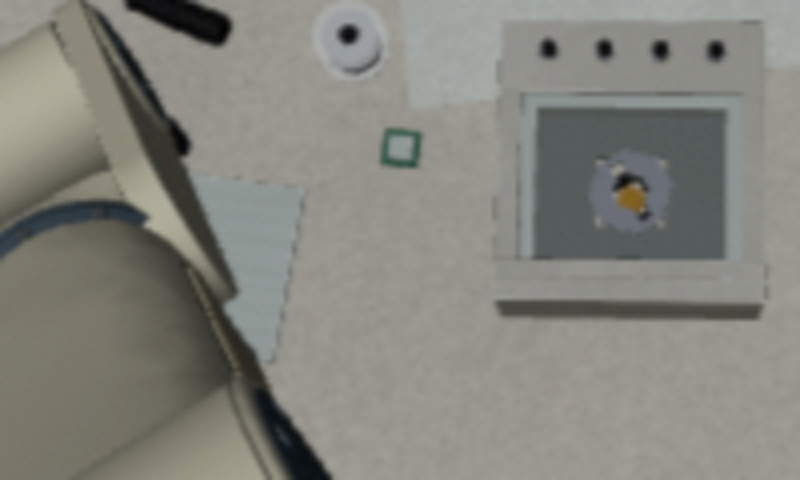

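Run:
```python
from h import *
np.set_printoptions(precision=1,suppress=True)
print("scene rib end top",z2("scene",[(332,330),(355,318)],4,350,250,36))
print("scene panel corners",z2("scene",[(122,248),(298,510),(507,400)],4,350,250,5))
print("top panel corners",z2("top",[(303,185),(272,360)],4,160,150,5))
print("socket disc z50 (top)",z2("top",[(590,192),(671,192),(630,150),(630,234),(630.5,192)],4,160,150,50))
D=np.load("top0.npz")
```

```text
scene rib end top [[512.  359.1  36. ]
 [498.  360.4  36. ]]
scene panel corners [[554.6 259.7   5. ]
 [571.6 407.1   5. ]
 [447.7 421.3   5. ]]
top panel corners [[558.2 259.9   5. ]
 [427.3 272.9   5. ]]
socket disc z50 (top) [[550.6  45.3  50. ]
 [552.6 -12.9  50. ]
 [582.6  17.6  50. ]
 [520.8  15.4  50. ]
 [551.6  16.2  50. ]]
```

>>> jog_arm(
  moves=[
    {"grip": -0.6, "translation": [0.001, 0.001, 0.015], "twist": [0, 0, 0]},
    {"grip": -0.6, "translation": [0, 0, 0.015], "twist": [0, 0, 0]},
    {"grip": -0.6, "translation": [0, 0, 0.014], "twist": [0, 0, 0]},
    {"grip": -0.6, "translation": [0, 0, 0.007], "twist": [0, 0, 0]},
    {"grip": -0.6, "translation": [0, 0, 0], "twist": [0, 0, 0]},
    {"grip": -0.6, "translation": [0, 0, 0], "twist": [0, 0, 0]},
  ],
)

```text
clock: 13.0
eef_pos: [499.8, 339.7, 10.9]
tcp_rot: [3.141, -0.001, 1.458]
contact_force: [0.7, -0.1, -0.1]
opening: 0.798
```

>>> jog_arm(
  moves=[
    {"grip": 1, "translation": [0, 0, 0], "twist": [0, 0, 0]},
    {"grip": 1, "translation": [0, 0, 0], "twist": [0, 0, 0]},
    {"grip": 1, "translation": [0, 0, 0], "twist": [0, 0, 0]},
    {"grip": 1, "translation": [0, 0, 0], "twist": [0, 0, 0]},
    {"grip": 1, "translation": [0, 0, 0], "twist": [0, 0, 0]},
    {"grip": 1, "translation": [0, 0, 0], "twist": [0, 0, 0]},
    {"grip": 1, "translation": [0, 0, 0], "twist": [0, 0, 0]},
    {"grip": 1, "translation": [0, 0, 0], "twist": [0, 0, 0]},
  ],
  squeeze=70,
)

```text
clock: 13.67
eef_pos: [499.5, 339.7, 10.4]
tcp_rot: [3.141, -0.001, 1.458]
contact_force: [-0.2, -1.5, 6.1]
opening: 0.127
```

>>> jog_arm(
  moves=[
    {"grip": 1, "translation": [0, 0, -0.01], "twist": [0, 0, 0]},
    {"grip": 1, "translation": [0, 0, -0.02], "twist": [0, 0, 0]},
    {"grip": 1, "translation": [0, 0, -0.03], "twist": [0, 0, 0]},
    {"grip": 1, "translation": [0, 0, -0.03], "twist": [0, 0, 0]},
    {"grip": 1, "translation": [0, 0, -0.03], "twist": [0, 0, 0]},
    {"grip": 1, "translation": [0, 0, -0.03], "twist": [0, 0, 0]},
    {"grip": 1, "translation": [0, 0, 0], "twist": [0, 0, 0]},
    {"grip": 1, "translation": [0, 0, 0], "twist": [0, 0, 0]},
  ],
)

```text
clock: 14.33
eef_pos: [500.0, 340.0, 162.0]
tcp_rot: [3.139, -0.002, 1.458]
contact_force: [-0.5, -1.0, -2.0]
opening: 0.125
```

Run:
```python
from rig import r
import cv2,numpy as np
for n in("scene",):
    p,d=r.grab_frame(n); np.savez(f"{n}7.npz",p=p,d=d)
    a=cv2.convertScaleAbs(p[:,:,::-1],alpha=1.5)
    c=a[180:330,350:510]
    cv2.imwrite(f"pics/{n}7.png",cv2.resize(c,None,fx=4,fy=4,interpolation=cv2.INTER_CUBIC)[:600])
s=r.sense();print(s["eef_pos"],s["tcp_rot"],s["contact_force"],s["opening"])
```

```text
[499.00632936 339.33279031 160.18933419] [ 3.14109856e+00 -4.08011238e-04  1.45784188e+00] [-0.93195685  0.00905904 -2.1576238 ] 0.12539806549655974
```

View pics/scene7.png

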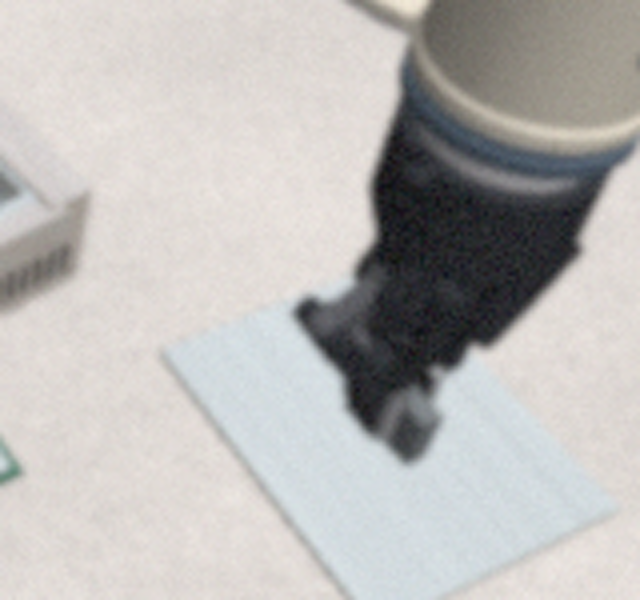

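>>> jog_arm(
  moves=[
    {"grip": 1, "translation": [0, 0, 0], "twist": [0, 0, -0.0715]},
    {"grip": 1, "translation": [0, 0, 0], "twist": [0, 0, -0.0715]},
    {"grip": 1, "translation": [-0.016, 0.003, 0], "twist": [0, 0, 0]},
    {"grip": 1, "translation": [-0.036, 0.006, 0], "twist": [0, 0, 0]},
    {"grip": 1, "translation": [-0.036, 0.006, 0], "twist": [0, 0, 0]},
    {"grip": 1, "translation": [-0.036, 0.006, 0], "twist": [0, 0, 0]},
    {"grip": 1, "translation": [-0.036, 0.006, 0], "twist": [0, 0, 0]},
    {"grip": 1, "translation": [-0.036, 0.006, 0], "twist": [0, 0, 0]},
    {"grip": 1, "translation": [-0.036, 0.006, 0], "twist": [0, 0, 0]},
    {"grip": 1, "translation": [-0.036, 0.006, 0], "twist": [0, 0, 0]},
  ],
)

```text
clock: 15.22
eef_pos: [550.8, 71.0, 158.0]
tcp_rot: [-3.138, 0.0, 1.601]
contact_force: [1.4, -0.2, -0.2]
opening: 0.127
```

>>> jog_arm(
  moves=[
    {"grip": 1, "translation": [-0.036, 0.006, 0], "twist": [0, 0, 0]},
    {"grip": 1, "translation": [-0.02, 0.0066, 0], "twist": [0, 0, 0]},
    {"grip": 1, "translation": [0, 0, 0], "twist": [-0.1, 0, 0]},
    {"grip": 1, "translation": [0, 0, 0], "twist": [-0.1, 0, 0]},
    {"grip": 1, "translation": [0, 0, 0], "twist": [0, 0, 0]},
    {"grip": 1, "translation": [0, 0, 0], "twist": [0, 0, 0]},
  ],
)

```text
clock: 15.72
eef_pos: [563.9, 17.1, 158.2]
tcp_rot: [2.947, -0.0, 1.601]
contact_force: [-0.2, -0.3, -1.0]
opening: 0.124
```

Run:
```python
from rig import r
import cv2,numpy as np
for n in("scene","top"):
    p,d=r.grab_frame(n); np.savez(f"{n}8.npz",p=p,d=d)
    a=cv2.convertScaleAbs(p[:,:,::-1],alpha=1.5)
    c=a[130:290,230:400] if n=="scene" else a[130:250,250:390]
    cv2.imwrite(f"pics/{n}8.png",cv2.resize(c,None,fx=4,fy=4,interpolation=cv2.INTER_CUBIC)[:600])
s=r.sense();print(s["eef_pos"],s["tcp_rot"],s["contact_force"],s["opening"])
```

```text
[566.69311375  17.55475157 159.53200144] [ 2.94421305e+00 -3.41579237e-05  1.60117853e+00] [ 0.25055969 -0.62069813 -0.95779488] 0.1226519706684488
```

View pics/scene8.png

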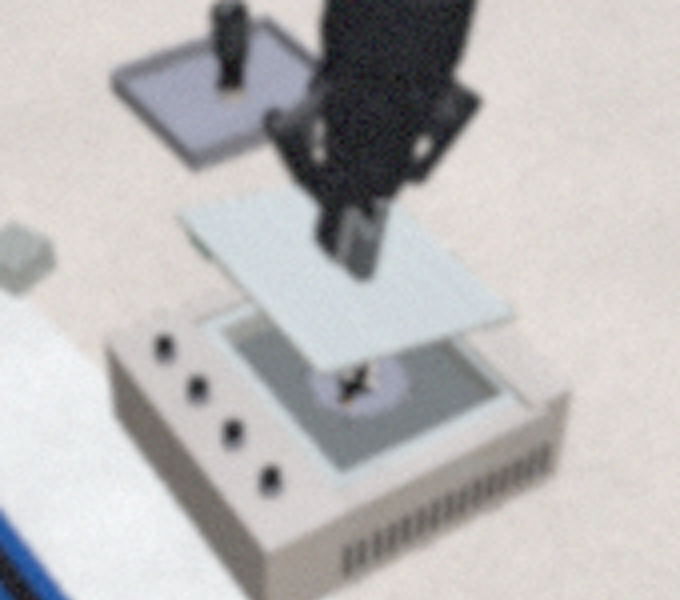

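View pics/top8.png

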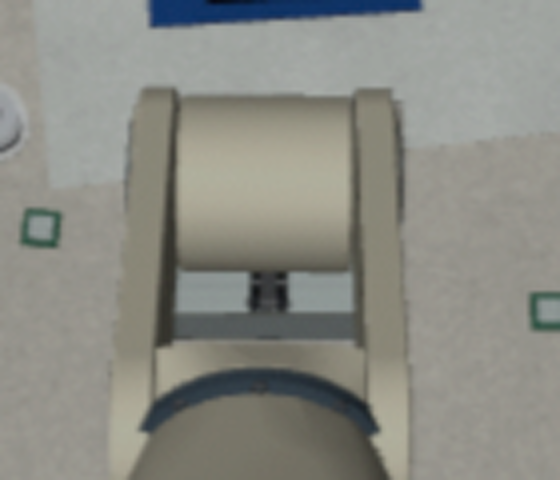

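Run:
```python
from h import *
np.set_printoptions(precision=1,suppress=True)
U=np.array([552.5,17,0]);c,s=np.cos(.03),np.sin(.03)
M=np.array([[c,s,0],[-s,c,0],[0,0,1]])
f=z2("scene",[(180,215),(322,370)],4,230,130,166.6); n=z2("scene",[(512,315)],4,230,130,141)
print((f-U)@M.T,(n-U)@M.T)
# socket & pocket in scene
print("socket",(z2("scene",[(358,381)],4,230,130,50)-U)@M.T)
print("lip corners z81",(z2("scene",[(570,395),(545,413)],4,230,130,81)-U)@M.T)
```

```text
[[ 77.3 -68.3 166.6]
 [ 76.7  75.6 166.6]] [[-47.1  76.  141. ]]
socket [[ 0.6  0.5 50. ]]
lip corners z81 [[-77.6  99.5  81. ]
 [-56.7 102.6  81. ]]
```

>>> jog_arm(
  moves=[
    {"grip": 1, "translation": [0, -0.003, 0.0147], "twist": [0, 0, 0]},
    {"grip": 1, "translation": [0, -0.003, 0.0147], "twist": [0, 0, 0]},
    {"grip": 1, "translation": [0, -0.003, 0.0147], "twist": [0, 0, 0]},
    {"grip": 1, "translation": [0, -0.002, 0.01], "twist": [0, 0, 0]},
    {"grip": 1, "translation": [0, -0.002, 0.01], "twist": [0, 0, 0]},
    {"grip": 1, "translation": [0, 0, 0], "twist": [0, 0, 0]},
    {"grip": 1, "translation": [0, 0, 0], "twist": [0, 0, 0]},
    {"grip": 1, "translation": [0, 0, 0], "twist": [0, 0, 0]},
  ],
)

```text
clock: 16.48
eef_pos: [567.0, 17.4, 94.8]
tcp_rot: [2.941, 0.0, 1.601]
contact_force: [0.2, 0.5, -1.5]
opening: 0.131
```

Run:
```python
from rig import r
import cv2,numpy as np
for n in("scene",):
    p,d=r.grab_frame(n); np.savez(f"{n}9.npz",p=p,d=d)
    a=cv2.convertScaleAbs(p[:,:,::-1],alpha=1.5)
    c=a[170:290,245:385]
    cv2.imwrite(f"pics/{n}9.png",cv2.resize(c,None,fx=5,fy=5,interpolation=cv2.INTER_CUBIC)[:600])
s=r.sense();print(s["eef_pos"],s["tcp_rot"],s["contact_force"],s["opening"])
```

```text
[567.14954451  17.36026306  95.12124476] [2.94056127e+00 3.83656376e-05 1.60091684e+00] [ 0.46695568 -0.53618488 -0.63835383] 0.1221972315989518
```

View pics/scene9.png

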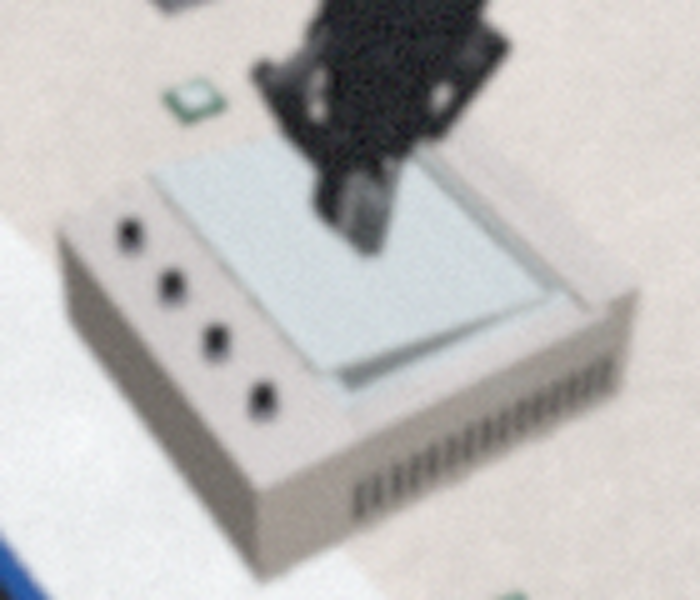

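>>> jog_arm(
  moves=[
    {"grip": 1, "translation": [0, -0.0009, 0.0045], "twist": [0, 0, 0]},
    {"grip": 1, "translation": [0, 0, 0], "twist": [0, 0, 0]},
    {"grip": 1, "translation": [0, -0.0034, -0.0007], "twist": [0, 0, 0]},
    {"grip": 1, "translation": [0, -0.0034, -0.0007], "twist": [0, 0, 0]},
    {"grip": 1, "translation": [0, 0, 0], "twist": [0, 0, 0]},
  ],
)

```text
clock: 16.95
eef_pos: [558.5, 17.0, 89.8]
tcp_rot: [2.942, -0.0, 1.601]
contact_force: [-0.5, 0.2, -1.4]
opening: 0.123
```

>>> jog_arm(
  moves=[
    {"grip": 1, "translation": [0, -0.0034, -0.0007], "twist": [0, 0, 0]},
    {"grip": 1, "translation": [0, -0.0034, -0.0007], "twist": [0, 0, 0]},
    {"grip": 1, "translation": [0, 0, 0], "twist": [0, 0, 0]},
    {"grip": 1, "translation": [0, 0, 0], "twist": [0, 0, 0]},
  ],
)

```text
clock: 17.28
eef_pos: [552.4, 16.8, 89.9]
tcp_rot: [2.942, 0.0, 1.601]
contact_force: [0.3, 0.4, -1.7]
opening: 0.128
```

>>> jog_arm(
  moves=[
    {"grip": 1, "translation": [0, -0.002, -0.0004], "twist": [0, 0, 0]},
    {"grip": 1, "translation": [0, -0.0002, 0.001], "twist": [0, 0, 0]},
    {"grip": 1, "translation": [0, 0, 0], "twist": [0, 0, 0]},
    {"grip": 1, "translation": [0, 0, 0], "twist": [0, 0, 0]},
  ],
)

```text
clock: 17.62
eef_pos: [550.5, 16.8, 88.8]
tcp_rot: [2.942, 0.0, 1.601]
contact_force: [-0.5, 0.2, -0.2]
opening: 0.128
```

Run:
```python
from rig import r
import cv2,numpy as np
for n in("scene",):
    p,d=r.grab_frame(n); np.savez(f"{n}10.npz",p=p,d=d)
    a=cv2.convertScaleAbs(p[:,:,::-1],alpha=1.5)
    c=a[170:290,245:385]
    cv2.imwrite(f"pics/{n}10.png",cv2.resize(c,None,fx=5,fy=5,interpolation=cv2.INTER_CUBIC)[:600])
s=r.sense();print(s["eef_pos"],s["tcp_rot"],s["contact_force"],s["opening"])
```

```text
[550.53325623  16.78697923  88.83552788] [ 2.94171616e+00 -1.08300053e-05  1.60071006e+00] [-0.77595872 -0.17818876  1.21788143] 0.12515054584602617
```

View pics/scene10.png

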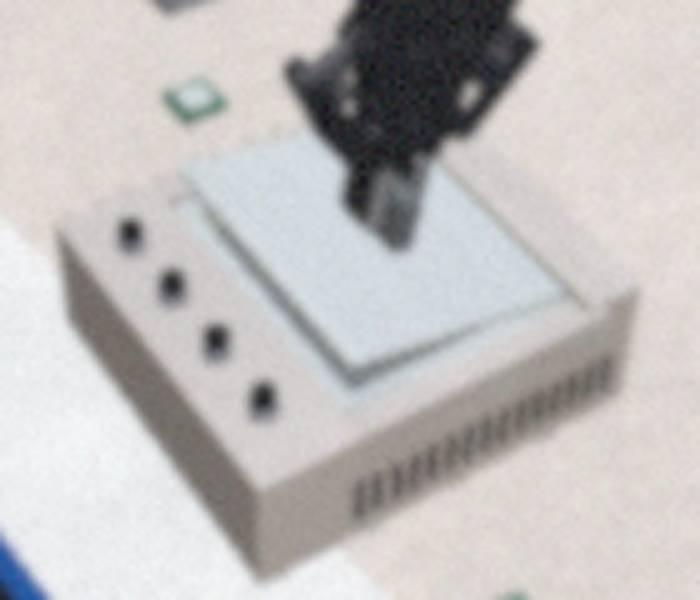

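>>> jog_arm(
  moves=[
    {"grip": 1, "translation": [0, -0.0005, 0.0025], "twist": [0.04, 0, 0]},
    {"grip": 1, "translation": [0, 0, 0.0025], "twist": [0.04, 0, 0]},
    {"grip": 1, "translation": [0, 0.0001, 0.0025], "twist": [0.04, 0, 0]},
    {"grip": 1, "translation": [0, 0, 0], "twist": [0, 0, 0]},
    {"grip": 1, "translation": [0, 0, 0], "twist": [0, 0, 0]},
  ],
)

```text
clock: 18.08
eef_pos: [552.5, 16.9, 81.5]
tcp_rot: [3.059, 0.0, 1.601]
contact_force: [1.7, 0.2, 2.2]
opening: 0.128
```

>>> jog_arm(
  moves=[
    {"grip": 1, "translation": [0, 0.0001, 0.0025], "twist": [0.04, 0, 0]},
    {"grip": 1, "translation": [0, 0.0001, 0.0025], "twist": [0.042, 0, 0]},
    {"grip": 1, "translation": [0, 0, 0], "twist": [0, 0, 0]},
    {"grip": 1, "translation": [0, 0, 0], "twist": [0, 0, 0]},
  ],
)

```text
clock: 18.42
eef_pos: [552.0, 16.9, 76.4]
tcp_rot: [-3.141, -0.0, 1.601]
contact_force: [1.1, 0.1, 0.1]
opening: 0.125
```

Run:
```python
from rig import r
import cv2,numpy as np
for n in("scene",):
    p,d=r.grab_frame(n); np.savez(f"{n}11.npz",p=p,d=d)
    a=cv2.convertScaleAbs(p[:,:,::-1],alpha=1.5)
    c=a[170:290,245:385]
    cv2.imwrite(f"pics/{n}11.png",cv2.resize(c,None,fx=5,fy=5,interpolation=cv2.INTER_CUBIC)[:600])
s=r.sense();print(s["eef_pos"],s["tcp_rot"],s["contact_force"],s["opening"])
```

```text
[551.90328438  16.86309162  76.39149507] [-3.14123083e+00  1.18057342e-05  1.60081732e+00] [ 0.69130579 -0.19757929  0.51873104] 0.12853154663388186
```

View pics/scene11.png

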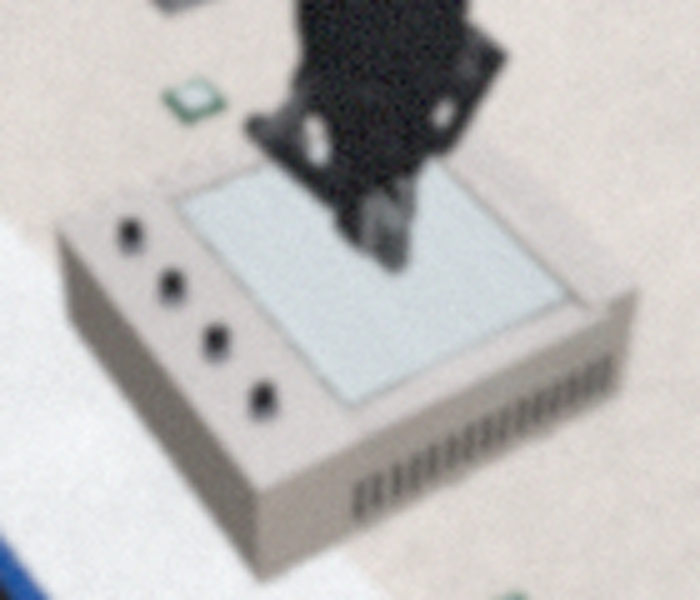

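The panel looks flat and flush. I'll press 1 mm to confirm it's seated, then release and retreat.

>>> jog_arm(
  moves=[
    {"grip": 1, "translation": [0, 0, 0.0008], "twist": [0, 0, 0]},
    {"grip": 1, "translation": [0, 0, 0], "twist": [0, 0, 0]},
    {"grip": 1, "translation": [0, 0, 0], "twist": [0, 0, 0]},
  ],
)

```text
clock: 18.72
eef_pos: [551.9, 16.8, 76.4]
tcp_rot: [-3.141, 0.0, 1.601]
contact_force: [-2.8, 0.1, 7.5]
opening: 0.125
```

>>> jog_arm(
  moves=[
    {"grip": 0.5, "translation": [0, 0, -0.0005], "twist": [0, 0, 0]},
    {"grip": 0.3, "translation": [0, 0, 0], "twist": [0, 0, 0]},
    {"grip": 0.2, "translation": [0, 0, 0], "twist": [0, 0, 0]},
    {"grip": 0.2, "translation": [0, 0, 0], "twist": [0, 0, 0]},
    {"grip": 0.2, "translation": [0, 0, 0], "twist": [0, 0, 0]},
    {"grip": 0.2, "translation": [0, 0, -0.01], "twist": [0, 0, 0]},
    {"grip": 0.2, "translation": [0, 0, -0.02], "twist": [0, 0, 0]},
    {"grip": 0.2, "translation": [0, 0, -0.03], "twist": [0, 0, 0]},
    {"grip": 0.2, "translation": [0, 0, -0.03], "twist": [0, 0, 0]},
    {"grip": 0.2, "translation": [0, 0, -0.03], "twist": [0, 0, 0]},
  ],
)

```text
clock: 19.55
eef_pos: [551.8, 16.8, 197.9]
tcp_rot: [-3.139, 0.0, 1.601]
contact_force: [0.9, 0.1, 0.2]
opening: 0.398
```

>>> jog_arm(
  moves=[
    {"grip": 0.2, "translation": [0.02, -0.02, -0.02], "twist": [0, 0, 0]},
    {"grip": 0.2, "translation": [0.03, -0.02, -0.01], "twist": [0, 0, 0]},
    {"grip": 0.2, "translation": [0.035, -0.01, 0], "twist": [0, 0, 0]},
    {"grip": 0.2, "translation": [0.035, 0, 0], "twist": [0, 0, 0]},
    {"grip": 0.2, "translation": [0.035, 0, 0], "twist": [0, 0, 0]},
    {"grip": 0.2, "translation": [0.035, 0, 0], "twist": [0, 0, 0]},
    {"grip": 0.2, "translation": [0.035, 0, 0], "twist": [0, 0, 0]},
    {"grip": 0.2, "translation": [0.03, 0, 0], "twist": [0, 0, 0]},
    {"grip": 0.2, "translation": [0.01, 0, 0], "twist": [0, 0, 0]},
    {"grip": 0.2, "translation": [0, 0, 0], "twist": [0, 0, 0]},
  ],
)

```text
clock: 20.38
eef_pos: [494.0, 282.4, 226.6]
tcp_rot: [-3.14, -0.001, 1.604]
contact_force: [-0.3, -0.3, 0.2]
opening: 0.4
```

Run:
```python
from h import *
import cv2,numpy as np
np.set_printoptions(precision=1,suppress=True)
ims=[]
for n in("scene","top"):
    p,d=r.grab_frame(n)
    a=cv2.convertScaleAbs(p[:,:,::-1],alpha=1.5)
    cv2.imwrite(f"pics/{n}12f.png",a)
    c=a[170:290,245:385] if n=="scene" else a[145:240,275:365]
    k=5 if n=="scene" else 6
    cv2.imwrite(f"pics/{n}12.png",cv2.resize(c,None,fx=k,fy=k,interpolation=cv2.INTER_CUBIC)[:600])
    c=r.calibration(n)
    vv,uu=np.mgrid[0:400,0:640]
    X=np.stack([(uu-c["cx"])/c["fx"]*d,(vv-c["cy"])/c["fy"]*d,d],-1)
    W=(X-np.array(c["t"]))@np.array(c["R"])
    co,s=np.cos(.03),np.sin(.03); x=W[...,0]-552.5;y=W[...,1]-17; ux=co*x+s*y; uy=-s*x+co*y
    k=(abs(ux)<50)&(abs(uy)<65)&((abs(ux)>20)|(abs(uy)>35))&(d>0)&(W[...,2]<100)&(W[...,2]>40)
    A=np.c_[ux[k],uy[k],np.ones(k.sum())]; q=np.linalg.lstsq(A,W[...,2][k],rcond=None)[0]
    print(n,k.sum(),"plane slopes",np.round(q[:2],4),"z",q[2])
s=r.sense();print(s["eef_pos"],s["contact_force"],s["clock"])
```

```text
scene 1246 plane slopes [ 0. -0.] z 69.66709680774011
top 1230 plane slopes [-0.  0.] z 70.51902783209692
[493.9 279.7 226.3] [ 1.  -0.5 -0.7] 20.4833
```

View pics/scene12.png

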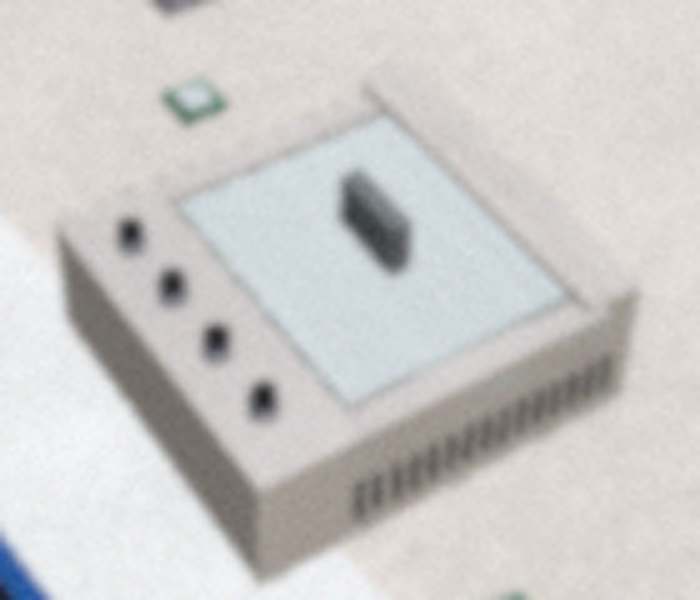

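View pics/top12.png

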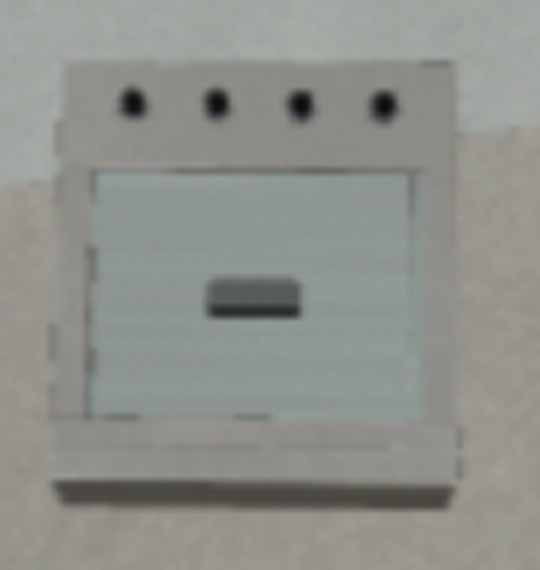

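View pics/top12f.png

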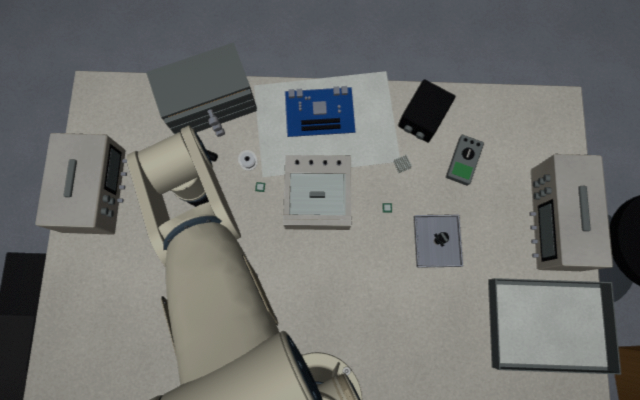

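Run:
```python
from h import *
for n in("scene","top"):
    p,d=r.grab_frame(n); c=r.calibration(n)
    vv,uu=np.mgrid[0:400,0:640]
    X=np.stack([(uu-c["cx"])/c["fx"]*d,(vv-c["cy"])/c["fy"]*d,d],-1)
    W=(X-np.array(c["t"]))@np.array(c["R"])
    co,s=np.cos(.03),np.sin(.03); x=W[...,0]-552.5;y=W[...,1]-17; ux=co*x+s*y; uy=-s*x+co*y
    k=(abs(ux)<50)&(abs(uy)<65)&((abs(ux)>20)|(abs(uy)>35))&(d>0)&(W[...,2]<100)&(W[...,2]>40)
    A=np.c_[ux[k],uy[k],np.ones(k.sum())]; q=np.linalg.lstsq(A,W[...,2][k],rcond=None)[0]
    print(n,[float(f"{v:.4f}") for v in q])
    k2=(abs(ux)<12)&(abs(uy)<35)&(W[...,2]>97)&(W[...,2]<110)
    print("rib top centre",ux[k2].mean(),uy[k2].mean(),k2.sum())
print(r.sense()["eef_pos"])
```

```text
scene [0.0011, -0.0008, 69.7602]
rib top centre 1.9048128215275688 1.4065172898377898 77
top [-0.0038, -0.0033, 70.5443]
rib top centre -0.9000269418801697 0.09806639611322404 64
[494.16012515 278.89277337 226.2224094 ]
```

Flat (tilt about 0.005 rad or less) and centred within a few mm. The cap is standing in the tray and the bystanders look unmoved, so I'm handing in.

```bash
python3 -c "
from rig import r
print(r.sign_off())"
```

```text
the job is handed in; nothing more can be done
None
```

I took the fuse out, stood it in the tray, and closed the bay with the cover panel. I handed the job in at about 20.6 s.

- **Fuse:** I pressed the cap about 8 mm (about 10 N) and turned it 66° anticlockwise. It lifted out with no drag and stands near the middle of the tray, let go.
- **Panel:** I hooked one edge under the lip at a tilt of about 0.2 rad and lowered the other until it lay flat. A further 0.8 mm push then met 7.5 N with no movement, so I took it as seated and released it.
- **Last checks:** Tilt measured 0.001 rad in one camera and 0.005 rad in the other. The panel's top is at 69.8 and 70.5 mm against 71 nominal, which puts its underside at about 65 mm. The gripper was clear of everything and no bystander looked moved in the top picture.
- **Disagreement:** Handle depth readings put the panel within 2 mm of the bay's middle. In the top picture it looks about 2–4 mm towards the robot's left (+y). Both are inside the 7 mm tolerance.

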